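Clamp a drone arm in its jig with the cam-lock stop

ROBOT

A 7-joint arm with a two-finger parallel gripper is mounted at the origin on the work surface. World frame = base frame: x ahead of the robot, y to its left, z up, the work surface at z = 0. Lengths are in m, angles in rad, forces in N, time in s.
With the tool pointing down it reaches from about 0.4 to 0.875 m from the base axis. Payload 19.3 kg.
Tool frame: the origin (TCP) lies at the very end of the fingers, on their centre line; the grasp point (between the pads) lies 19 mm behind it; z points along the fingers, y is the direction in which the jaws open and shut (so a half turn about z gives the same grasp; the last joint's range is limited). The gripper opens to 85 mm and grips with 20 to 120 N. Pads are 22 mm wide; open, the fingers measure 114 mm over their backs; the gripper's body (76 mm by 85 mm) begins 54 mm behind the grasp point. The pads swing forward as they close: fully open they stand 13 mm farther back than shut.
Start: joints at [-1.316, 0.521, -0.036, 1.599, 0.021, 1.021, -0.113], TCP at [0.199, 0.592, 0.231] pointing down, gripper open.
Joint ranges: [-2.91, 2.91], [-0.3, 2.13], [-1.5, 1.42], [0.17, 2.43], [-1.26, 4.41], [0.16, 1.93], [-2.52, 2.52]. Speed limits (rad/s): [1.89, 1.89, 2.39, 2.39, 3.01, 3.01, 3.01].

INTERFACE

Orientations are given as [roll, pitch, yaw] about the fixed x, y, z axes, in that order (R = Rz(yaw) Ry(pitch) Rx(roll)).
In Python, from workcell import bot gives the robot as it stands.
- The arm moves only by the tool apply_moves, never from a script. Its argument "commands" is a list of rows, each an object with "travel": the shift along the tool's x, y, z in m, a list of three; "twist": the turn, a rotation vector about the tool's x, y, z in degrees, a list of three; "claw": the finger opening in m, from 0 to 0.0854. A call has 1 to 10 rows; each row is the pose to reach, as a shift and turn from the pose commanded when the call began, along the tool's axes at that moment; what a row does not reach only later rows make up. A row lasts 1/10 s, in which the tool goes at most 50 mm and 8.59 degrees, less where a joint would pass 70% of its speed; a pose out of reach is approached as far as the arm can. A call with a gripper value outside its range is refused whole. The fingers move at their own pace and stop on an object; "force" is the grip in N (left out, the last holds). Time passes only in rows, so rows that repeat a pose let the fingers close. It gives the time, the measured TCP pose, the force and the opening at its end, in the units of the state.
- bot.observe(): the state, without advancing time (a new reading comes with each control period).
- bot.grab_frame(name): name is "side" or "top"; returns a dict with "frame" (480x640x3 uint8, blue, green, red), "fx", "fy", "cx", "cy" (pixels), "pose" (4x4, takes a point from camera to world coordinates). Camera axes: x right, y up, looking along -z (the intrinsics and any distortion apply to the point x, -y, -z); pixel columns grow to the right and rows downward; lengths in m; the calibration is good to about 2 mm. A picture is of the moment at which its call begins. There is no depth.
- bot.job_done(): hands the job in, once; it reports no verdict.
The state is a dict: "clock": time; "qpos": joint angles; "qd": joint speeds; "joint_efforts": joint torques, N m; "position": TCP position; "tool_rot": TCP orientation; "force": force on the tool from outside, world axes, zero at the start; "moment": the same for the moment, N m; "grip_width": finger opening in m.
Only numpy, scipy, OpenCV 4.12 (cv2) and the standard library are available. Lean on these libraries where they do the work, as an engineer would, in place of code of your own. Each camera call takes 0.05 s, during which the arm holds its last target.

TASK

Push the sliding stop along its rail so that it drives the white drone arm in the channel fully home against the jig's end block, with the stop left touching the arm. Then flip the stop's cam lever over the top and press it fully down on the other side, so that the stop is clamped there, and let go. Keep the arm flat in its channel and leave the other things on the bench where they are.

Things in the scene. Friction and masses are not known exactly. Their poses are not given: they have to be found in the camera images.
- jig: the jig: a fixed aluminium plate 110 x 420 mm, 12 mm thick; its y axis is the centre line through block, arm, stop and rail; x points away from the robot, z up; yaw varies. Two black strips (39 mm apart, tops 22 mm above the bench) hold the arm; the rail (20 mm wide, top at 28 mm) begins 175 mm from the end block's face and ends 395 mm from it. Origin on the bench, 165 mm from that face
- block_face (a point): middle of the inner face of the jig's steel end block (80 mm wide, its top 42 mm above the bench), 20 mm above the bench; axes as the jig's, so +y runs from the block towards the arm and then the stop
- frame_arm: the white plastic drone frame arm lying loose in the jig's channel, open truss 150 mm long (its y), 34 mm wide, 14 mm thick, 0.1 kg, with a round metal motor (28 mm wide, top 45 mm above the arm's underside) at its -y end, which faces the end block; origin at the centre of the underside, z up. It starts some 10 to 45 mm short of the block
- motor_end (a point): middle of the arm's end face that must meet the end block (8 mm above the arm's underside)
- plain_end (a point): middle of the arm's other end face, which the stop pushes (8 mm above the arm's underside); axes as the arm's
- stop (a joint): travel of the dark steel sliding stop along the rail, in m: 0 = farthest from the end block, grows towards the block, limit 0.112; about 0.100 when the arm is home between stop and block. With the lever open it slides with about 3 N of friction and stays where it is left; the cam lever, when closed, clamps it
- stop_face (a point): middle of the stop's front face (40 mm wide, 14 to 40 mm above the bench) which meets the arm; axes as the jig's. The stop is 133 mm long from this face to the rear of its push tab
- push_tab (a point): a point on the rear (+y) face of the stop's upright push tab, a steel plate 44 mm wide, 6 mm thick, 31 to 87 mm above the bench, 133 mm behind the stop's front face; the point is on the centre line, 80 mm above the bench. Pushing this face along -y of the jig slides the stop to the block. Nothing stands behind it but the low rail
- lever_hinge (a point): the hinge of the cam lever, on the stop's centre line, 49 mm above the bench, 55 mm behind the stop's front face; the hinge axis is along the jig's y. The steel cheeks before and behind the lever (26 mm clear between them, 44 mm wide across the rail) reach 62 mm above the bench
- cam_lever (a joint): angle of the cam lever in rad: 0 = fully open, leaning 0.7 rad from vertical to the jig's -x side, at the robot; 0.7 = upright; 2.3 = fully closed, about level, pointing to the jig's +x side. It stays where it is put. From about 1.45 the cam bites: pressing down on the flat of the grip, 60 mm out, takes 5 to 13 N; clamped past 2.1
- lever_tip (a point): the free end of the lever, 96 mm from its hinge axis; the outer 48 mm is a black plastic grip 22 mm wide and 14 mm thick. Closed, the tip is about 46 mm above the bench and overhangs the plate's edge
- spare_arm: spare plum-coloured drone arm lying on the bench, 150 x 34 mm, motor on one end 45 mm high; bystander, origin at the centre of the underside
- solder_spool: white solder spool standing flat, 68 mm across, 34 mm high; bystander, origin at the centre of its underside
- screwdriver: screwdriver lying on the bench, a bystander; origin under its middle, x along it
- parts_tin: closed metal tin, 94 x 134 mm, 52 mm high; bystander, origin at the centre of its underside
Mind the look-alikes: they are no part of the job. What is shaped like the frame_arm but purple is not meant.

How it is judged:
On the way, in this order (a step that is already met when the one before it is completed fails the run):
1. the stop has driven the arm home against the end block (y of motor_end in the frame of block_face below 0.0025 m and y of plain_end in the frame of stop_face above -0.0025 m and angle between frame_arm's own z axis and vertical below 0.06 rad), for 0.2 s.
2. the cam lever is flipped fully down (value of joint cam_lever above 2.1 rad), for 0.2 s.
At the end, for the whole second after the job is handed in: The arm lies flat in its channel (within 0.06 rad), at rest, its motor end within 2.5 mm of the end block; the stop's face is within 2.5 mm of the arm's other end; the cam lever is past 2.1 rad (all of step 1 and value of joint cam_lever above 2.1 rad and linear speed of frame_arm below 0.02 m/s); the robot touches nothing.
It fails at once if the spare arm is pushed more than 20 mm from its place (distance of spare_arm from where it was at the start of the episode above 0.02 m).
It fails at once if the solder spool is pushed more than 20 mm from its place (distance of solder_spool from where it was at the start of the episode above 0.02 m).
It fails at once if the screwdriver is pushed more than 20 mm from its place (distance of screwdriver from where it was at the start of the episode above 0.02 m).
It fails at once if the parts tin is pushed more than 20 mm from its place (distance of parts_tin from where it was at the start of the episode above 0.02 m).
It fails at once if the drone arm is lifted out of its channel or tipped (height (world z) of frame_arm above 0.03 m or angle between frame_arm's own z axis and vertical above 0.25 rad).
It also fails if it takes over 48 s, if anything falls off the work surface, if the arm or the gripper's body presses on something with over 40 N, if the wrist force passes 120 N, or if a joint passes its speed limit or range.

## Working session

There is one attempt and no reset: what is moved stays moved. The work goes in short steps, Python scripts to look and compute and a tool call to move; the robot and the scene stay as the last step left them, time stands still between calls to the robot, and variables do not carry over. Pictures are saved under pics/ and viewed, and the job is handed in when it is done.

Besides the shell and the picture viewer there is one more tool, called after ">>>" as name(argument=value, ...), one argument or row to a line, values as JSON. apply_moves: Moves the arm, as the interface text tells. Its arguments: {"type":"object","properties":{"commands":{"type":"array"},"force":{"type":"number"}},"required":["commands"]}

```bash
mkdir -p pics; ls; python3 - <<'E'
from workcell import bot
import cv2,numpy as np
print(bot.observe())
for n in ["side","top"]:
    d=bot.grab_frame(n); cv2.imwrite(f"pics/{n}0.png",d["frame"])
    print(n,{k:v for k,v in d.items() if k!="frame"})
    np.savez(f"{n}0.npz",**d)
E
```

```text
pics
{'clock': 0.0, 'qpos': array([-1.31619877,  0.52202164, -0.03633556,  1.59997809,  0.0212195 ,
        1.02109002, -0.11283744]), 'qd': array([-0.00028747, -0.00148055, -0.00042598,  0.00010189,  0.00130877,
        0.00013843, -0.00054604]), 'joint_efforts': array([-6.60499495e-06, -9.27099824e+01,  1.97992712e+00, -3.69918466e+01,
        1.77096936e-02,  8.40762426e-03, -4.14603835e-05]), 'position': array([0.19937983, 0.5920059 , 0.2307316 ]), 'tool_rot': array([-3.14048488e+00,  9.08720107e-05,  2.81676446e+00]), 'force': array([ 0.45931548, -0.086939  , -0.09112204]), 'moment': array([-0.03565164, -0.02078305,  0.01986167]), 'grip_width': 0.08566396059852505}
side {'fx': 470.37975896949706, 'fy': 470.37975896949706, 'cx': 325.51034146675227, 'cy': 239.17034287871712, 'pose': array([[ 0.75877342,  0.39394682, -0.51871843, -0.080339  ],
       [-0.65105517,  0.48285132, -0.58564646, -0.76116965],
       [ 0.01975032,  0.78208727,  0.62285586,  0.89210939],
       [ 0.        ,  0.        ,  0.        ,  1.        ]])}
top {'fx': 538.8514570736304, 'fy': 538.8514570736304, 'cx': 325.28654675395836, 'cy': 246.7452388491049, 'pose': array([[-2.84863016e-02,  9.90356583e-01, -1.35581595e-01,
         4.21920413e-01],
       [-9.99582049e-01, -2.88910081e-02, -1.01786918e-03,
        -6.12836160e-03],
       [-4.92514240e-03,  1.35495933e-01,  9.90765661e-01,
         1.51748798e+00],
       [ 0.00000000e+00,  0.00000000e+00,  0.00000000e+00,
         1.00000000e+00]])}
```

View pics/side0.png

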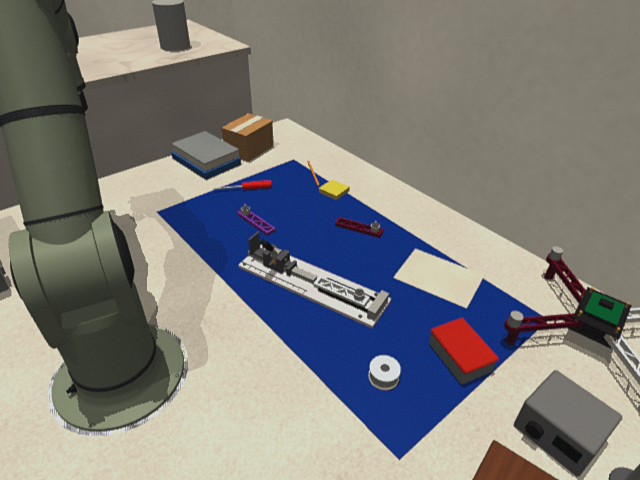

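View pics/top0.png

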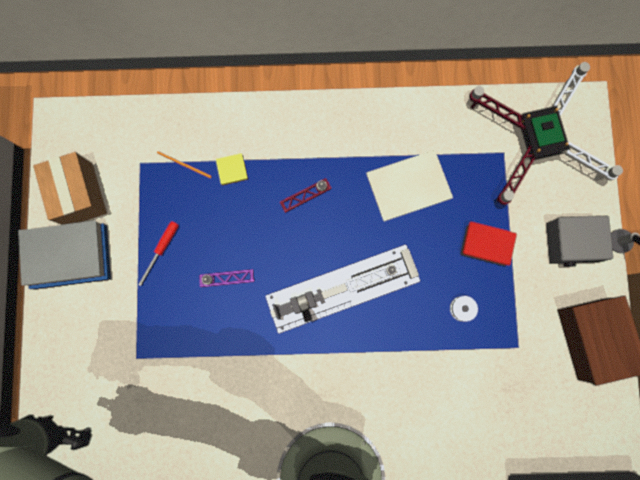

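```bash
python3 - <<'E'
import cv2
a=cv2.imread("pics/top0.png")[230:345,255:435]; cv2.imwrite("pics/top0c.png",cv2.resize(a,None,fx=4.4,fy=4.4,interpolation=cv2.INTER_CUBIC))
a=cv2.imread("pics/side0.png")[220:335,230:400]; cv2.imwrite("pics/side0c.png",cv2.resize(a,None,fx=4.7,fy=4.7,interpolation=cv2.INTER_CUBIC))
E
```

```text
(no output)
```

View pics/top0c.png

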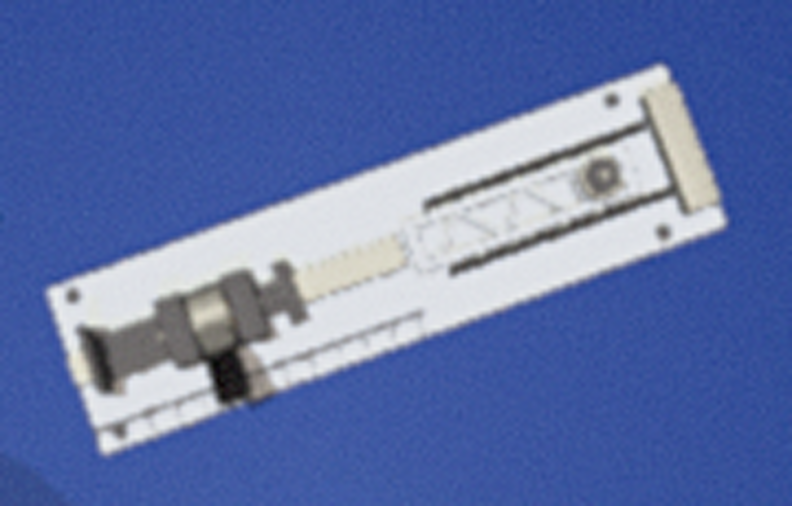

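View pics/side0c.png

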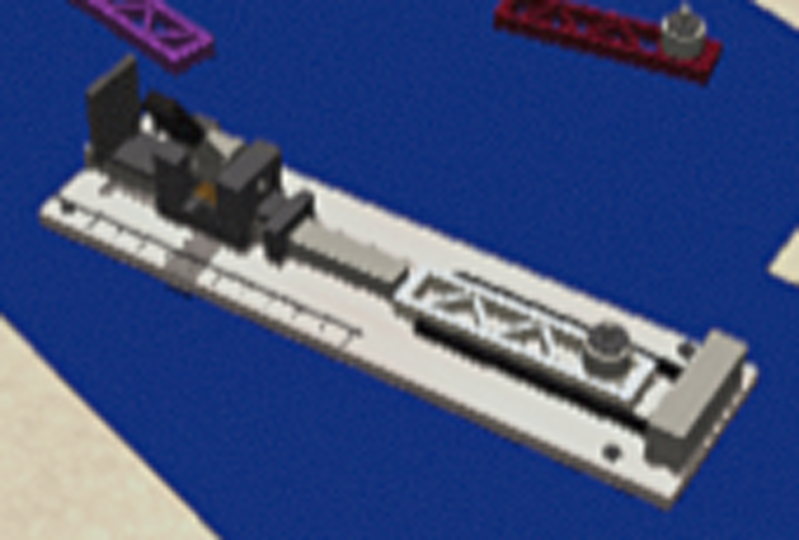

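```bash
cat > h.py <<'E'
import numpy as np
def ray(d,u,v,z):
    P=d["pose"]; r=P[:3,:3]@np.array([(u-d["cx"])/d["fx"],-(v-d["cy"])/d["fy"],-1]); o=P[:3,3]
    return o+r*(z-o[2])/r[2]
def proj(d,p):
    P=d["pose"]; c=P[:3,:3].T@(np.array(p)-P[:3,3])
    return np.array([d["cx"]+d["fx"]*c[0]/-c[2], d["cy"]-d["fy"]*c[1]/-c[2]])
E
python3 - <<'E'
from h import *
t=np.load("top0.npz"); s=np.load("side0.npz")
T=lambda u,v,z:ray(t,255+u/4.4,230+v/4.4,z)
S=lambda u,v,z:ray(s,230+u/4.7,220+v/4.7,z)
c=[T(*p,.012) for p in [(47,290),(660,66),(727,225),(105,455)]]
print(np.round(c,4)); 
for i in range(4): print(np.linalg.norm(c[i]-c[(i+1)%4]))
print("ctr",np.mean(c,0))
c2=[S(*p,.012) for p in [(42,210),(757,370),(668,497)]];print(np.round(c2,4),np.linalg.norm(c2[1]-c2[2]))
y=(c[0]-c[1]+c[3]-c[2]);print("dir y",y, np.degrees(np.arctan2(-y[0],y[1])))
# tab top 
print("tab top rear/front", T(80,330,.087),T(107,390,.087))
print("tab top side", S(88,95,.087),S(133,57,.087))
print("block top", T(642,92,.042),T(690,212,.042), S(645,425,.042),S(712,333,.042))
print("stop face top", T(290,262,.04),T(310,318,.04))
E
```

```text
[[ 0.4946  0.1654  0.012 ]
 [ 0.6264 -0.2294  0.012 ]
 [ 0.5233 -0.2669  0.012 ]
 [ 0.3903  0.1304  0.012 ]]
0.4161580841336682
0.10968004029824246
0.41894106871671927
0.1099572249235531
ctr [ 0.50863127 -0.05011555  0.012     ]
[[ 0.3903  0.1326  0.012 ]
 [ 0.6229 -0.2303  0.012 ]
 [ 0.5197 -0.2638  0.012 ]] 0.10852756261537225
dir y [-0.2647635   0.79201691  0.        ] 18.484277342120762
tab top rear/front [0.4664313  0.13735169 0.087     ] [0.43026541 0.12174559 0.087     ]
tab top side [0.42490173 0.12478806 0.087     ] [0.46542713 0.13827183 0.087     ]
block top [ 0.6061603  -0.21283037  0.042     ] [ 0.53002824 -0.23910774  0.042     ] [ 0.52467101 -0.23845403  0.042     ] [ 0.60045708 -0.21349289  0.042     ]
stop face top [0.50623395 0.01073855 0.04      ] [ 0.47121059 -0.00071182  0.04      ]
```

>>> apply_moves(
  commands=[
    {"travel":[-0.355,-0.323,0],"twist":[0,0,-37],"claw":0},
    {"travel":[-0.355,-0.323,0],"twist":[0,0,-37],"claw":0},
    {"travel":[-0.355,-0.323,0],"twist":[0,0,-37],"claw":0},
    {"travel":[-0.355,-0.323,0],"twist":[0,0,-37],"claw":0},
    {"travel":[-0.355,-0.323,0],"twist":[0,0,-37],"claw":0},
    {"travel":[-0.355,-0.323,0],"twist":[0,0,-37],"claw":0},
    {"travel":[-0.355,-0.323,0],"twist":[0,0,-37],"claw":0},
    {"travel":[-0.355,-0.323,0],"twist":[0,0,-37],"claw":0},
    {"travel":[-0.355,-0.323,0],"twist":[0,0,-37],"claw":0},
    {"travel":[-0.355,-0.323,0],"twist":[0,0,-37],"claw":0},
  ],
)

```text
clock: 1.1
position: [0.4339, 0.1696, 0.2313]
tool_rot: [-3.141, -0.0, -2.823]
force: [0.1, 0.8, 0.5]
grip_width: -0.0001
```

>>> apply_moves(
  commands=[
    {"travel":[0,0,0.04],"twist":[0,0,0],"claw":0},
    {"travel":[0,0,0.08],"twist":[0,0,0],"claw":0},
    {"travel":[0,0,0.12],"twist":[0,0,0],"claw":0},
    {"travel":[0,0,0.15],"twist":[0,0,0],"claw":0},
    {"travel":[0,0,0.171],"twist":[0,0,0],"claw":0},
    {"travel":[0,0,0.171],"twist":[0,0,0],"claw":0},
  ],
)

```text
clock: 1.7
position: [0.4314, 0.1723, 0.0581]
tool_rot: [-3.141, -0.004, -2.82]
force: [-0.2, -0.5, 0.5]
grip_width: 0.0001
```

```bash
cat > snap.py <<'E'
from workcell import bot
import cv2,numpy as np,sys
n=sys.argv[1]
for c,(r0,r1,c0,c1) in {"side":(160,335,220,400),"top":(200,345,235,435)}.items():
    d=bot.grab_frame(c); a=d["frame"][r0:r1,c0:c1]
    np.savez(f"{c}{n}.npz",**d)
    cv2.imwrite(f"pics/{c}{n}.png",cv2.resize(a,None,fx=3.3 if c=="side" else 4,fy=3.3 if c=="side" else 4,interpolation=cv2.INTER_CUBIC))
o=bot.observe(); print(o["clock"],o["position"],o["force"],o["tool_rot"])
E
python3 snap.py 1
```

```text
1.8 [0.4327818  0.17286039 0.06061297] [ 0.01426682 -0.10402861  0.61452509] [-3.14144363e+00 -6.43625270e-04 -2.82069648e+00]
```

View pics/side1.png

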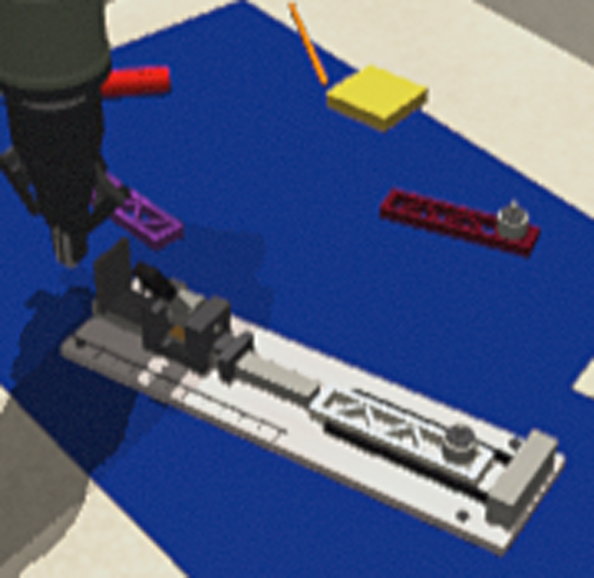

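View pics/top1.png

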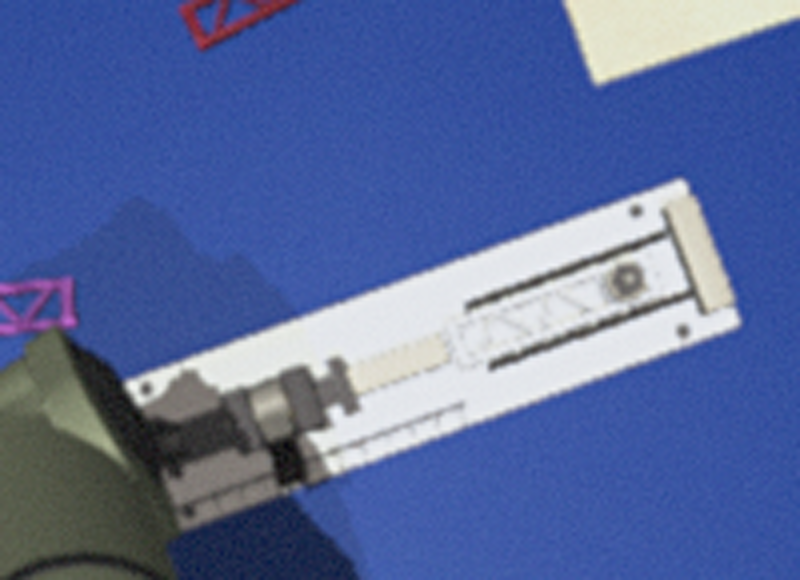

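>>> apply_moves(
  commands=[
    {"travel":[0,-0.01,0],"twist":[0,0,0],"claw":0},
    {"travel":[0,-0.02,0],"twist":[0,0,0],"claw":0},
    {"travel":[0,-0.03,0],"twist":[0,0,0],"claw":0},
    {"travel":[0,-0.038,0],"twist":[0,0,0],"claw":0},
    {"travel":[0,-0.046,0],"twist":[0,0,0],"claw":0},
    {"travel":[0,-0.054,0],"twist":[0,0,0],"claw":0},
    {"travel":[0,-0.062,0],"twist":[0,0,0],"claw":0},
    {"travel":[0,-0.07,0],"twist":[0,0,0],"claw":0},
    {"travel":[0,-0.078,0],"twist":[0,0,0],"claw":0},
    {"travel":[0,-0.084,0],"twist":[0,0,0],"claw":0},
  ],
)

```text
clock: 2.8
position: [0.4596, 0.0925, 0.0603]
tool_rot: [-3.142, 0.0, -2.821]
force: [0.7, 4.9, 2.2]
grip_width: 0.0
```

```bash
python3 snap.py 2
```

```text
2.9 [0.45937459 0.09201197 0.06018678] [-0.95632042  0.61401861 -0.93746364] [-3.14111989e+00 -5.84772149e-04 -2.82194561e+00]
```

View pics/side2.png

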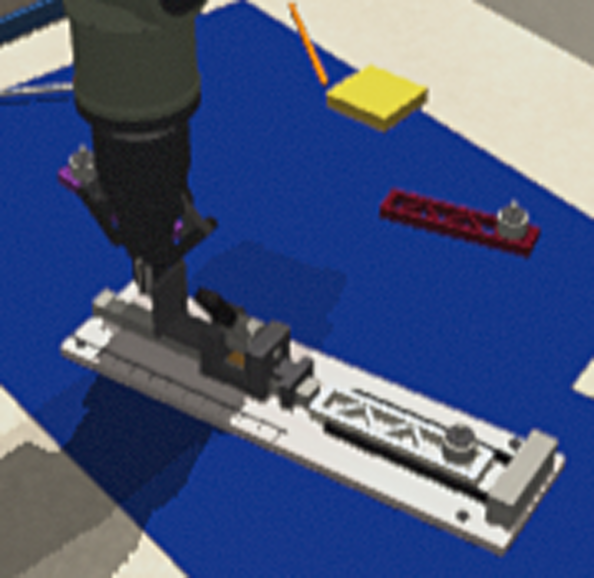

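>>> apply_moves(
  commands=[
    {"travel":[0,-0.005,0],"twist":[0,0,0],"claw":0},
    {"travel":[0,-0.01,0],"twist":[0,0,0],"claw":0},
    {"travel":[0,-0.015,0],"twist":[0,0,0],"claw":0},
    {"travel":[0,-0.02,0],"twist":[0,0,0],"claw":0},
    {"travel":[0,-0.025,0],"twist":[0,0,0],"claw":0},
    {"travel":[0,-0.03,0],"twist":[0,0,0],"claw":0},
    {"travel":[0,-0.033,0],"twist":[0,0,0],"claw":0},
  ],
)

```text
clock: 3.6
position: [0.4696, 0.0612, 0.0602]
tool_rot: [-3.142, -0.001, -2.821]
force: [-3.0, 2.6, -1.3]
grip_width: 0.0002
```

```bash
python3 snap.py 3
```

```text
3.7 [0.47003463 0.06119966 0.06032623] [-0.90067222  0.56872493 -0.11566199] [-3.14122688e+00  2.59264362e-04 -2.82151752e+00]
```

View pics/side3.png

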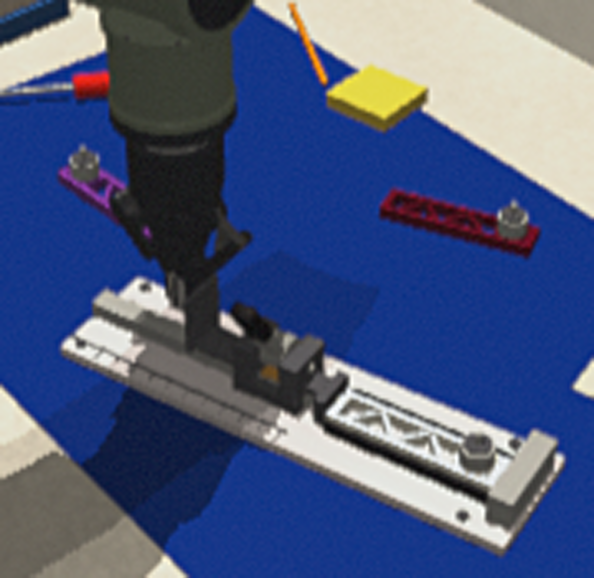

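View pics/top3.png

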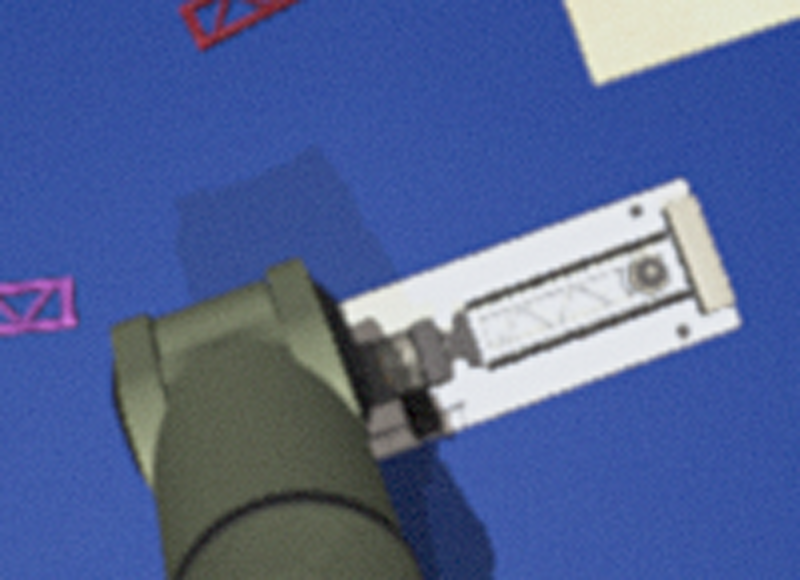

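>>> apply_moves(
  commands=[
    {"travel":[0,-0.002,0],"twist":[0,0,0],"claw":0},
    {"travel":[0,-0.004,0],"twist":[0,0,0],"claw":0},
    {"travel":[0,-0.006,0],"twist":[0,0,0],"claw":0},
  ],
)

```text
clock: 4.0
position: [0.4716, 0.0569, 0.0604]
tool_rot: [3.141, 0.0, -2.82]
force: [-7.4, 20.3, 2.6]
grip_width: 0.0
```

>>> apply_moves(
  commands=[
    {"travel":[0,-0.001,0],"twist":[0,0,0],"claw":0},
    {"travel":[0,-0.002,0],"twist":[0,0,0],"claw":0},
  ],
)

```text
clock: 4.2
position: [0.4716, 0.0568, 0.0604]
tool_rot: [3.139, -0.0, -2.818]
force: [-12.2, 26.1, 6.6]
grip_width: -0.0002
```

>>> apply_moves(
  commands=[
    {"travel":[0,-0.001,0],"twist":[0,0,0],"claw":0},
    {"travel":[0,-0.002,0],"twist":[0,0,0],"claw":0},
  ],
)

```text
clock: 4.4
position: [0.4717, 0.0566, 0.0604]
tool_rot: [3.137, -0.0, -2.816]
force: [-16.9, 37.7, 11.5]
grip_width: 0.0
```

>>> apply_moves(
  commands=[
    {"travel":[0,0.004,0],"twist":[0,0,0],"claw":0},
    {"travel":[0,0.005,0],"twist":[0,0,0],"claw":0},
    {"travel":[0,0.03,0],"twist":[0,0,0],"claw":0},
    {"travel":[0,0.03,-0.04],"twist":[0,0,0],"claw":0},
    {"travel":[0,0.03,-0.08],"twist":[0,0,0],"claw":0},
    {"travel":[0,0.03,-0.12],"twist":[0,0,0],"claw":0},
  ],
)

```text
clock: 5.0
position: [0.4634, 0.0803, 0.1818]
tool_rot: [-3.141, -0.0, -2.821]
force: [0.2, -0.4, 0.7]
grip_width: 0.0002
```

```bash
python3 snap.py 4
```

```text
5.1 [0.46582756 0.08068217 0.18477414] [ 0.37997828  0.45494934 -1.2370099 ] [-3.14064648  0.00735983 -2.82176016]
```

View pics/side4.png

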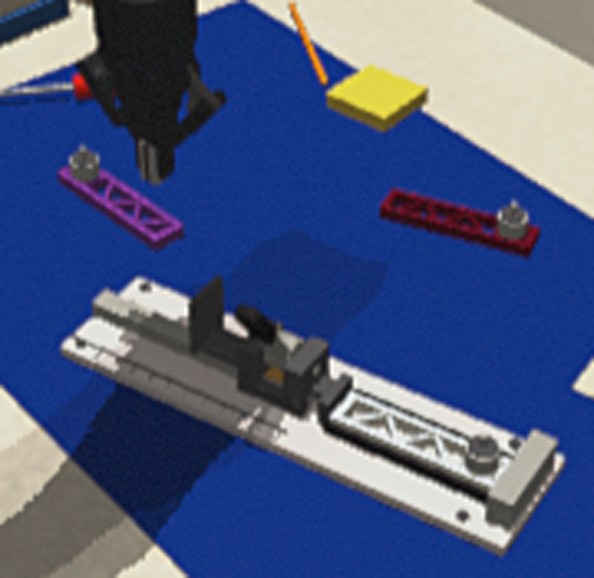

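View pics/top4.png

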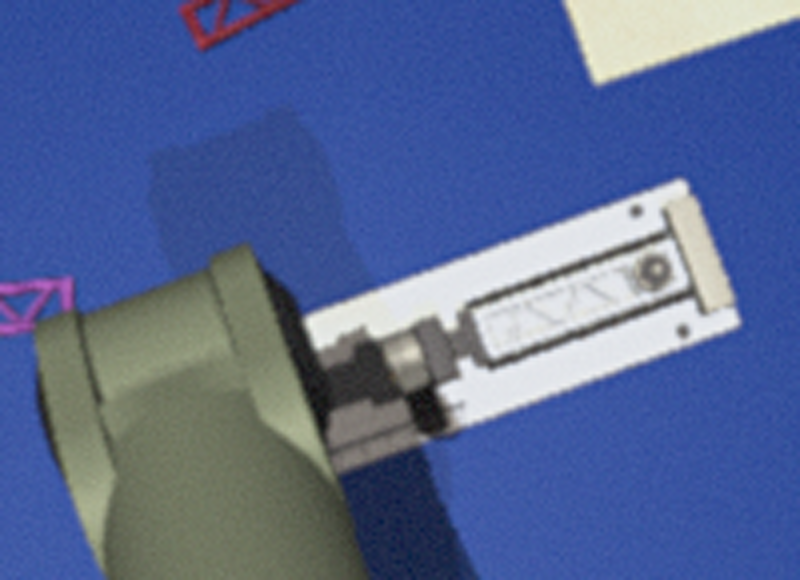

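```bash
python3 - <<'E'
import cv2,numpy as np
from h import *
s=np.load("side4.npz");t=np.load("top4.npz")
f=np.array([.5653,-.226]);a=np.radians(18.35);ex=np.array([np.cos(a),np.sin(a)]);ey=np.array([-np.sin(a),np.cos(a)])
for n,d,(r0,r1,c0,c1) in [("s",s,(240,330,310,400)),("t",t,(235,300,345,425))]:
    k=800//(c1-c0)
    im=cv2.resize(d["frame"][r0:r1,c0:c1],None,fx=k,fy=k,interpolation=cv2.INTER_CUBIC)
    im=im[:600]
    cv2.imwrite(f"pics/{n}4z.png",im)
    for p,z in [((0,0),.042),((.017,0),.026),((-.017,0),.026),((.017,.15),.026),((-.017,.15),.026)]:
        w=f+ex*p[0]+ey*p[1]; u=proj(d,[*w,z]); print(n,p,z,np.round((u-[c0,r0])*k))
E
```

```text
s (0, 0) 0.042 [522. 479.]
s (0.017, 0) 0.026 [542. 482.]
s (-0.017, 0) 0.026 [494. 549.]
s (0.017, 0.15) 0.026 [138. 309.]
s (-0.017, 0.15) 0.026 [ 85. 369.]
t (0, 0) 0.042 [614. 305.]
t (0.017, 0) 0.026 [584. 254.]
t (-0.017, 0) 0.026 [628. 368.]
t (0.017, 0.15) 0.026 [ 78. 438.]
t (-0.017, 0.15) 0.026 [121. 553.]
```

View pics/s4z.png

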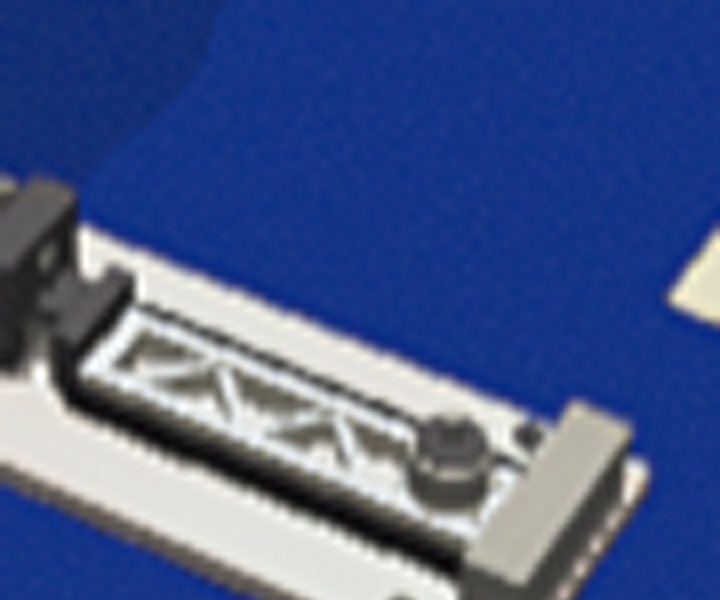

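View pics/t4z.png

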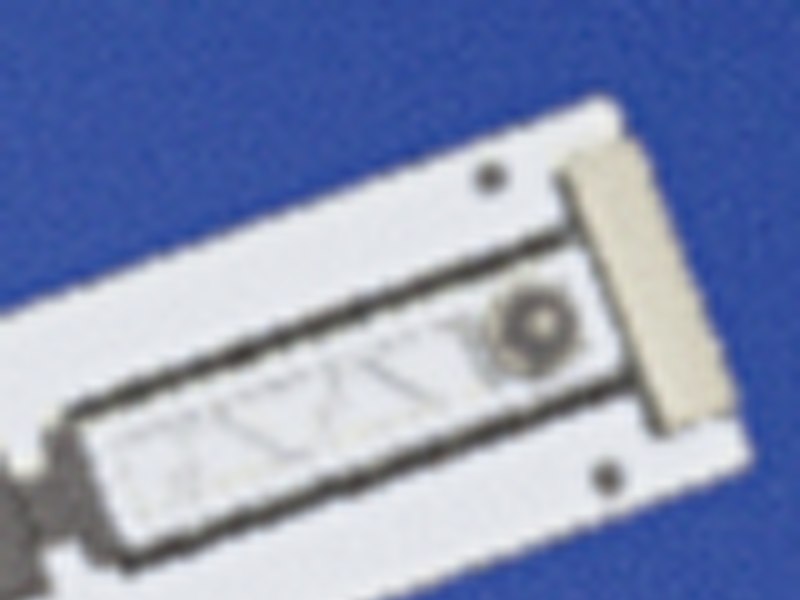

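>>> apply_moves(
  commands=[
    {"travel":[0.04,-0.04,0],"twist":[0,0,0],"claw":0},
    {"travel":[0.07,-0.075,0],"twist":[0,0,0],"claw":0},
    {"travel":[0.097,-0.105,0],"twist":[0,0,0],"claw":0},
    {"travel":[0.097,-0.117,0],"twist":[0,0,0],"claw":0},
    {"travel":[0.097,-0.117,0],"twist":[0,0,0],"claw":0},
    {"travel":[0.097,-0.117,0.04],"twist":[0,0,0],"claw":0},
    {"travel":[0.097,-0.117,0.07],"twist":[0,0,0],"claw":0},
    {"travel":[0.097,-0.117,0.085],"twist":[0,0,0],"claw":0},
    {"travel":[0.097,-0.117,0.085],"twist":[0,0,0],"claw":0},
  ],
)

```text
clock: 6.0
position: [0.4074, -0.0601, 0.0936]
tool_rot: [3.14, -0.003, -2.82]
force: [-0.6, 0.2, 0.8]
grip_width: 0.0
```

```bash
python3 snap.py 5; python3 - <<'E'
from h import *
from workcell import bot
f=np.array([.5653,-.226]);a=np.radians(18.35);ex=np.array([np.cos(a),np.sin(a)]);ey=np.array([-np.sin(a),np.cos(a)])
o=bot.observe();p=o["position"];q=p[:2]-f;print(q@ex,q@ey,p[2],o["qpos"])
E
```

```text
6.1 [ 0.40843284 -0.06039533  0.09549339] [ 0.12108898  0.98012985 -0.17235134] [ 3.14147206e+00 -3.76020927e-04 -2.82012875e+00]
-0.09675483660787038 0.2065689091696116 0.095493385935838 [ 0.02459362  0.4339762  -0.02688214  2.24873081  0.02549424  0.45954756
  1.86960787]
```

View pics/side5.png

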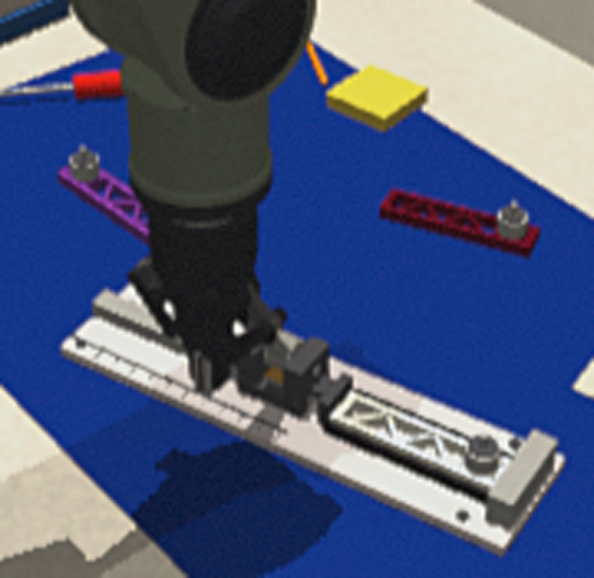

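View pics/top5.png

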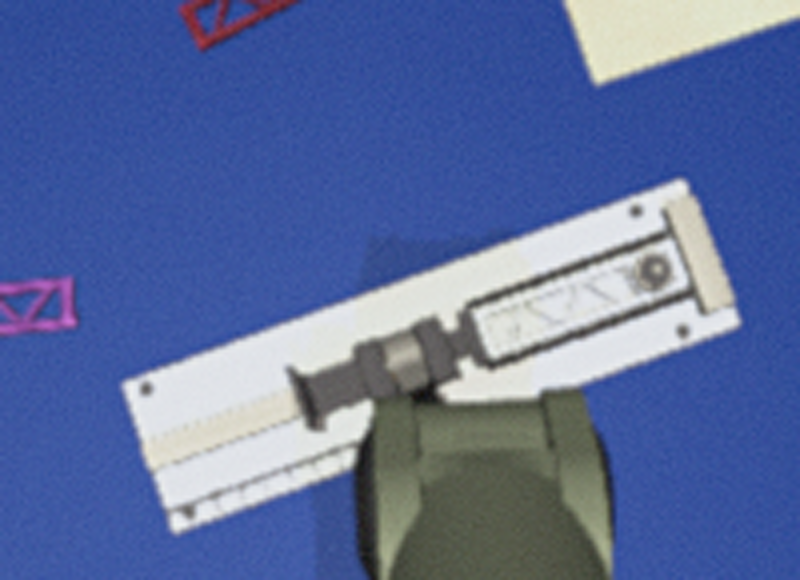

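>>> apply_moves(
  commands=[
    {"travel":[-0.017,-0.001,-0.005],"twist":[0,0,0],"claw":0},
    {"travel":[-0.037,-0.001,-0.01],"twist":[0,0,0],"claw":0},
    {"travel":[-0.057,-0.001,-0.013],"twist":[0,0,0],"claw":0},
    {"travel":[-0.077,-0.001,-0.015],"twist":[0,0,0],"claw":0},
    {"travel":[-0.087,-0.001,-0.0155],"twist":[0,0,0],"claw":0},
    {"travel":[-0.097,-0.001,-0.0155],"twist":[0,0,0],"claw":0},
  ],
)

```text
clock: 6.7
position: [0.501, -0.0309, 0.1115]
tool_rot: [-3.141, 0.0, -2.821]
force: [-3.7, -0.4, -0.4]
grip_width: 0.0
```

```bash
python3 snap.py 6
```

```text
6.8 [ 0.501376   -0.03074851  0.11107098] [-0.63844999  0.19043096 -0.36766984] [-3.14143605e+00  9.15705594e-04 -2.82022219e+00]
```

View pics/side6.png

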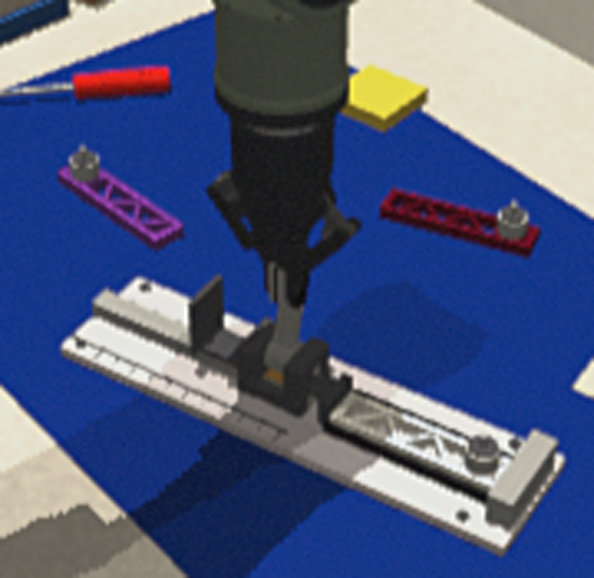

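>>> apply_moves(
  commands=[
    {"travel":[-0.01,0,0.003],"twist":[0,0,0],"claw":0},
    {"travel":[-0.018,0,0.007],"twist":[0,0,0],"claw":0},
    {"travel":[-0.028,0,0.011],"twist":[0,0,0],"claw":0},
    {"travel":[-0.037,0,0.015],"twist":[0,0,0],"claw":0},
  ],
)

```text
clock: 7.2
position: [0.536, -0.0193, 0.0951]
tool_rot: [3.141, -0.001, -2.821]
force: [-4.9, -1.2, 0.6]
grip_width: -0.0001
```

>>> apply_moves(
  commands=[
    {"travel":[-0.006,0,0.005],"twist":[0,0,0],"claw":0},
    {"travel":[-0.011,0,0.009],"twist":[0,0,0],"claw":0},
    {"travel":[-0.016,0,0.015],"twist":[0,0,0],"claw":0},
    {"travel":[-0.02,0,0.021],"twist":[0,0,0],"claw":0},
  ],
)

```text
clock: 7.6
position: [0.555, -0.013, 0.0742]
tool_rot: [3.142, -0.0, -2.821]
force: [-2.3, -0.8, 3.5]
grip_width: 0.0002
```

```bash
python3 snap.py 7
```

```text
7.7 [ 0.55517153 -0.01272789  0.07390452] [-0.0436973  -1.08968981  0.94964572] [ 3.14135561e+00 -7.01683299e-05 -2.82021922e+00]
```

View pics/side7.png

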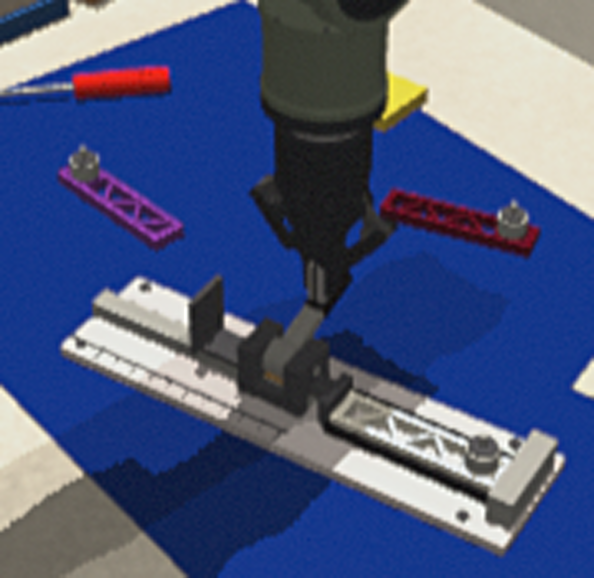

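>>> apply_moves(
  commands=[
    {"travel":[-0.004,0,0.005],"twist":[0,0,0],"claw":0},
    {"travel":[-0.007,0,0.01],"twist":[0,0,0],"claw":0},
    {"travel":[-0.009,0,0.015],"twist":[0,0,0],"claw":0},
    {"travel":[-0.009,0,0.018],"twist":[0,0,0],"claw":0},
  ],
)

```text
clock: 8.1
position: [0.5638, -0.0101, 0.0564]
tool_rot: [-3.142, 0.001, -2.82]
force: [1.0, 1.4, 3.0]
grip_width: 0.0003
```

>>> apply_moves(
  commands=[
    {"travel":[0,0,0.0015],"twist":[0,0,0],"claw":0},
    {"travel":[0,0,0.003],"twist":[0,0,0],"claw":0},
  ],
)

```text
clock: 8.3
position: [0.5637, -0.0102, 0.054]
tool_rot: [-3.141, 0.001, -2.821]
force: [-2.7, 2.1, 17.8]
grip_width: -0.0001
```

>>> apply_moves(
  commands=[
    {"travel":[0,0,0.001],"twist":[0,0,0],"claw":0},
    {"travel":[0,0,0.001],"twist":[0,0,0],"claw":0},
  ],
)

```text
clock: 8.5
position: [0.5637, -0.0102, 0.0538]
tool_rot: [-3.141, 0.001, -2.821]
force: [-4.3, 2.2, 20.3]
grip_width: -0.0001
```

>>> apply_moves(
  commands=[
    {"travel":[0,0,0.0015],"twist":[0,0,0],"claw":0},
    {"travel":[0,0,0.0015],"twist":[0,0,0],"claw":0},
    {"travel":[0,0,0.0015],"twist":[0,0,0],"claw":0},
  ],
)

```text
clock: 8.8
position: [0.5639, -0.0103, 0.0532]
tool_rot: [-3.141, 0.002, -2.821]
force: [-10.0, 3.2, 37.7]
grip_width: 0.0001
```

>>> apply_moves(
  commands=[
    {"travel":[0,0,-0.01],"twist":[0,0,0],"claw":0},
    {"travel":[0,0,-0.04],"twist":[0,0,0],"claw":0},
    {"travel":[0,0,-0.08],"twist":[0,0,0],"claw":0},
    {"travel":[0,0.04,-0.12],"twist":[0,0,0],"claw":0},
    {"travel":[0,0.08,-0.16],"twist":[0,0,0],"claw":0},
    {"travel":[0,0.12,-0.18],"twist":[0,0,0],"claw":0},
    {"travel":[0,0.16,-0.2],"twist":[0,0,0],"claw":0},
    {"travel":[0,0.2,-0.2],"twist":[0,0,0],"claw":0},
    {"travel":[0,0.2,-0.2],"twist":[0,0,0],"claw":0},
  ],
)

```text
clock: 9.7
position: [0.4982, 0.1851, 0.2522]
tool_rot: [3.139, 0.001, -2.814]
force: [-0.1, -1.7, -1.1]
grip_width: 0.0001
```

```bash
python3 snap.py 8; python3 - <<'E'
import cv2,numpy as np
for n,(r0,r1,c0,c1) in [("side",(230,330,270,400)),("top",(235,330,305,425))]:
    d=np.load(n+"8.npz");cv2.imwrite(f"pics/{n}8z.png",cv2.resize(d["frame"][r0:r1,c0:c1],None,fx=6,fy=6,interpolation=cv2.INTER_CUBIC))
E
```

```text
9.8 [0.49974621 0.18010292 0.25136281] [ 0.71641865 -0.80826044 -0.65182013] [-3.14151525e+00  1.46626788e-07 -2.81881431e+00]
```

View pics/side8z.png

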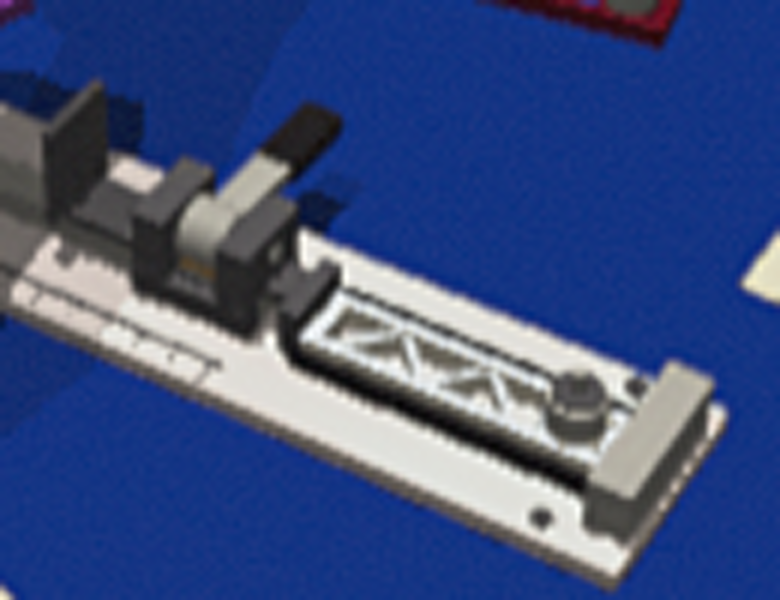

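View pics/top8z.png

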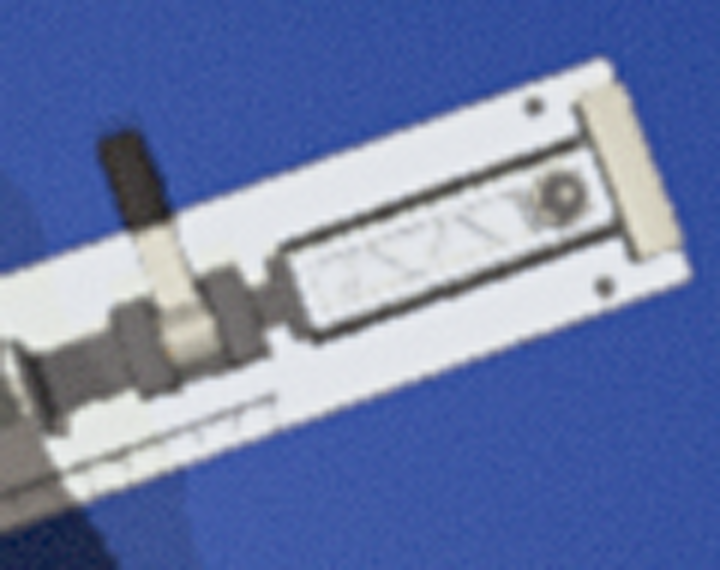

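```bash
python3 -c "
from workcell import bot
print(bot.job_done())"
```

```text
the job is handed in; nothing more can be done
None
```

I pushed the stop by its tab until the arm met the end block. Then I flipped the cam lever over the top, pressed it down on the far side, pulled the gripper clear and handed the job in at about 10 s of the 48 s allowed. `job_done()` gives no verdict, so I have only my own checks.

- **Arm home:** the push stopped dead, with the force rising to about 43 N at the wrist while the tool no longer moved. The push was by the closed fingertips and the 40 N limit names only the arm and gripper body, but it was harder than needed. In both cameras the arm's ends lay where they should, at the block face and 150 mm back at the stop.
- **Lever closed:** the fingertips came to a firm stop 54 mm above the bench, which matches the fully closed height. I then pressed to about 39 N, again more than the 5 to 13 N needed. The final pictures show the lever level and pointing to the jig's +x side.
- **Final state:** the stop was against the arm, the arm looked flat and home, and the gripper touched nothing. None of my moves touched the other things on the bench, though I did not measure their positions again at the end.

The two cameras disagreed by 3 to 5 mm across the jig, so I used their average. The arm's final gaps are therefore known from the hard stops more than from the pictures.

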